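# Unlatch the charged battery and fit it to the work lamp

### The job

The battery pack in the charger is full: press its blue release tab in, lift the pack straight up out of the charger while the tab is pressed, and fit it in the bay of the flood lamp, key rib in the key slot, fully home and latched. Let go of it and leave everything else on the bench as it is.

Things in the scene. Friction and masses are not known exactly. Their poses are not given: they have to be found in the camera images.
- pack: White and grey battery pack, 44 mm (x) by 62 mm (y) by 122 mm tall, about 0.4 kg, standing latched in the charger's bay, axes parallel to the charger's. Origin: centre of its underside; z up. Blue release tab on its -x face, black key rib on its +x face. Home in a bay, its underside is on the bay floor and its axes are parallel to the bay's. Play in a bay: 1.5 mm (x) and 2 mm (y) each side.
- key_rib (a point): Black upright rib low on the pack's +x face, 14 mm wide (10 mm in its lowest 6 mm), 6 mm proud, from 2 to 34 mm above the pack's underside. It needs the bay's 18 mm key slot: turned half round, the pack stops about 30 mm too high. Point: foot of the rib's outer face, 28 mm along x and 2 mm up from the pack's origin. The face above the rib is flat.
- tab_face (a point): Centre of the outer face of the blue tab's button: from the pack's origin -30 mm along x, 89 mm up. The button is 28 mm wide, 34 mm tall, and stands 8 mm proud of the pack at rest, 1 mm when fully pressed. The opposite face is flat there, so fingers closing across the pack's x at this height press the tab in; pack and pressed tab then measure 45 mm.
- release_tab (a joint): Travel of the tab into the pack (to the pack's +x): 0 at rest, 0.007 m fully pressed. Spring: 3 N at rest, 8 N fully pressed. Its barb, 6 mm proud, flat top 20 mm above the underside, sloped below, hooks under the bay's lip after 3 mm of lift, and is sure to clear when pressed over 6 mm. When the seated pack is let go it springs out under the lip.
- charger: Grey battery charger, fixed to the bench, 96 x 102 x 46 mm, with the battery bay in its top that holds the pack at the start; its bay is the same as the lamp's. Origin: on the bench under the centre of the bay; z up; key slot on the +x side, latch window on the -x side.
- lamp: Black low flood lamp, fixed to the bench, empty battery bay in its foot. Origin: on the bench under the centre of the bay; z up. It reaches 34 mm to -x, 80 mm to +x and 50 mm to either y side; the tilted aluminium light head is at its +x end (beyond x = 40 mm), up to 63 mm above the bench.
- lamp_bay (a point): Centre of the lamp bay's floor, 10 mm above the bench, axes as the lamp's. The bay is a well 47 mm (x) by 66 mm (y), rim 46 mm above the bench, top 5 mm flared at 45 degrees. An 18 mm wide key slot, open at the top, is in the middle of its +x wall; a 26 mm wide window for the tab's barb is in its -x wall, under a lip whose lower edge is 33 mm above the bench.
- grease_jar: Bystander: white grease jar with green lid, 70 x 70 x 71 mm. Origin: centre of its underside. Not to be moved.
- bolt_tray: Bystander: small round metal tray with bolts, 69 x 69 x 22 mm. Origin: centre of its underside. Not to be moved.
- spray_brake: Bystander: red and white spray can with black cap, 66 x 66 x 211 mm. Origin: centre of its underside. Not to be moved.
- carton_small: Bystander: small brown carton, 51 x 62 x 52 mm. Origin: centre of its underside. Not to be moved.
Not all that is in view belongs to the job. What is shaped like the pack but pink or purple is not meant.

How it is judged:
By the outcome, as a careful person would: the job done as asked, in the order asked, and still so for the second after the job is handed in, with the robot touching nothing.
It also fails if it takes over 51 s, if anything falls off the work surface, if the arm or the gripper's body presses on something with over 40 N, if the wrist force passes 120 N, or if a joint passes its speed limit or range.

### The arm

A 6-joint arm with a two-finger parallel gripper is mounted at the origin on the work surface; the furniture and walls round the work are solid. World frame = base frame: x ahead of the robot, y to its left, z up, the work surface at z = 0. Lengths are in m, angles in degrees, forces in N, time in s.
With the tool pointing down it reaches from about 0.25 to 0.725 m from the base axis. Payload 9.7 kg.
Tool frame: the origin (TCP) lies on the centre line of the jaws, within the pads' length; the fingertips stand 17 mm ahead of it and the grasp point (between the pads) lies 2 mm behind it (bot.nose_length is the distance from the TCP to the fingertips, in m); x points along the fingers, y is the direction in which the jaws open and shut, and the axes are right-handed (so a half turn about x gives the same grasp; the last joint's range is limited). The gripper opens to 85 mm and grips with 20 to 120 N. Pads are 22 mm wide; open, the fingers measure 114 mm over their backs; the gripper's body (76 mm by 85 mm) begins 54 mm behind the grasp point. The pads swing forward as they close: fully open they stand 13 mm farther back than shut.
Start: joints at [65.145, 4.979, 10.078, 95.1, 0, 90], TCP at [0.231, 0.499, 0.248] pointing down, gripper open.
Joint ranges: [-179.16, 179.16], [-48.56, 103.87], [-65.8, 70.77], [-126.05, 130.52], [-82.76, 87.17], [-180, 180]. Speed limits (degrees/s): [127.2, 127.2, 147.25, 180, 180, 180].

### API

Orientations are given as [roll, pitch, yaw] about the fixed x, y, z axes, in that order (R = Rz(yaw) Ry(pitch) Rx(roll)).
In Python, from workcell import bot, viewer, ticket gives the robot as it stands.
- The arm moves only by the tool jog_arm, never from a script. Its argument "deltas" is a list of rows, each an object of numbers: "fingers": the opening, from 0 (shut) to 1 (fully open); "x", "y", "z": the shift along the world's x, y, z in mm; "twist": the turn about the world's z in degrees. A call has 1 to 10 rows; each row is the pose to reach, as a shift and turn from the pose measured when the call began; what a row does not reach only later rows make up. A row lasts 1/10 s, in which the tool goes at most 50 mm and 8.59 degrees, less where a joint would pass 70% of its speed; a pose out of reach is approached as far as the arm can. A call with a gripper value outside its range is refused whole. The fingers move at their own pace and stop on an object; "grip_force" is the grip in N (left out, the last holds). Time passes only in rows, so rows that repeat a pose let the fingers close. It gives the time, the measured TCP pose, the force and the opening at its end, in the units of the state.
- bot.get_obs(): the state, without advancing time (a new reading comes with each control period).
- viewer.camera(name): name is "scene" or "top"; returns a dict with "image" (420x560x3 uint8, red, green, blue), "fovy" (degrees; the focal length in pixels is half the picture's height over the tangent of half this angle, whatever the lens; pixels are square), "cx", "cy" (the principal point, pixels), "world_to_cam" (4x4, takes a point from world to camera coordinates). Camera axes: x right, y down, z forward; pixel columns grow to the right and rows downward; lengths in m; the calibration is good to about 2 mm. A picture is of the moment at which its call begins. There is no depth.
- ticket.job_done(): hands the job in, once; it reports no verdict.
The state is a dict: "time": time; "q": joint angles; "qd": joint speeds; "joint_efforts": joint torques, N m; "ee_pos": TCP position; "tcp_rot": TCP orientation; "wrist_force": force on the tool from outside, world axes, zero at the start; "torque": the same for the moment, N m; "opening": finger opening in m.
Only numpy, scipy, OpenCV 4.12 (cv2) and the standard library are available. Lean on these libraries where they do the work, as an engineer would, in place of code of your own. Each camera call takes 0.05 s, during which the arm holds its last target.

## Working session

There is one attempt and no reset: what is moved stays moved. The work goes in short steps, Python scripts to look and compute and a tool call to move; the robot and the scene stay as the last step left them, time stands still between calls to the robot, and variables do not carry over. Pictures are saved under pics/ and viewed, and the job is handed in when it is done.

Besides the shell and the picture viewer there is one more tool, called as name(argument=value, ...), one argument or row to a line, values as JSON. jog_arm: Moves the arm, as the interface text tells. Its arguments: {"type":"object","properties":{"deltas":{"type":"array"},"grip_force":{"type":"number"}},"required":["deltas"]}

```bash
mkdir -p pics; ls
python3 - <<'E'
from workcell import bot, viewer, ticket
import cv2, json
o=bot.get_obs(); print(o)
for n in("scene","top"):
    c=viewer.camera(n); cv2.imwrite(f"pics/{n}0.png",c["image"][:,:,::-1]); print(n,c["fovy"],c["cx"],c["cy"],c["world_to_cam"], [k for k in c])
E
```

```text
pics
{'time': 0.0, 'q': array([6.51452866e+01, 5.01198203e+00, 1.00341926e+01, 9.50984095e+01,
       3.32405376e-04, 9.00019157e+01]), 'qd': array([ 0.03373829,  0.02953976, -0.02892238, -0.00779323, -0.00930886,
        0.0016552 ]), 'joint_efforts': array([ 2.20365691e-03, -5.20372224e+01,  4.64815736e+01,  1.57970935e-02,
        1.13102753e-04,  2.63517830e-05]), 'ee_pos': array([0.23109039, 0.49887744, 0.24757224]), 'tcp_rot': array([ -90.24802602,   89.92380034, -115.10465533]), 'wrist_force': array([ 0.25913953, -0.18777794,  0.55684015]), 'torque': array([-0.01392767,  0.01944506, -0.04375371]), 'opening': 0.08568619645592516}
scene 56.904861197458594 277.1235340416662 211.32178889971152 [[-0.70150019  0.71259649  0.01018467  0.38292764]
 [ 0.36994034  0.37632007 -0.84942766 -0.0986849 ]
 [-0.60913187 -0.59210594 -0.52760679  1.2128563 ]
 [ 0.          0.          0.          1.        ]] ['image', 'fovy', 'cx', 'cy', 'world_to_cam']
top 52.881118880534174 279.20591708140836 208.73462247375082 [[-0.0760886  -0.99709158 -0.0043486   0.00333076]
 [-0.97347689  0.07522886 -0.21606335  0.5437401 ]
 [ 0.21576209 -0.0122067  -0.97636966  1.06150997]
 [ 0.          0.          0.          1.        ]] ['image', 'fovy', 'cx', 'cy', 'world_to_cam']
```

View pics/scene0.png

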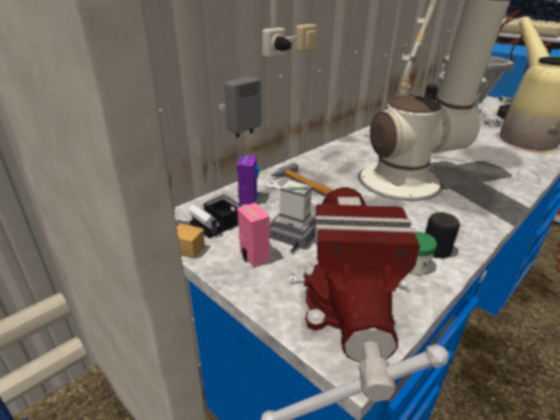

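View pics/top0.png

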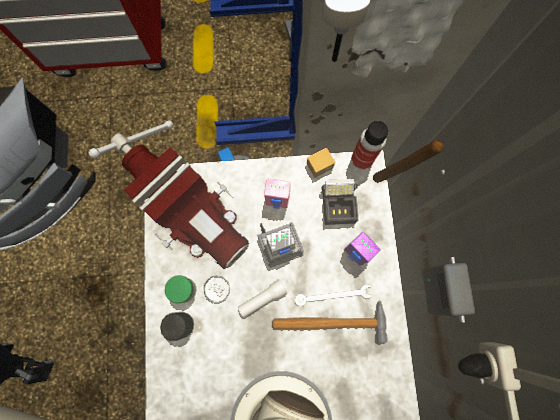

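```bash
cat > h.py <<'E'
import numpy as np, cv2
from workcell import bot, viewer, ticket
def P(c,pts):
    pts=np.atleast_2d(pts); W=c["world_to_cam"]; f=210/np.tan(np.radians(c["fovy"]/2))
    q=pts@W[:3,:3].T+W[:3,3]; return np.c_[c["cx"]+f*q[:,0]/q[:,2], c["cy"]+f*q[:,1]/q[:,2]]
def U(c,u,v,z):
    W=c["world_to_cam"]; f=210/np.tan(np.radians(c["fovy"]/2)); R=W[:3,:3];o=-R.T@W[:3,3]
    d=R.T@np.array([(u-c["cx"])/f,(v-c["cy"])/f,1]); return o+d*(z-o[2])/d[2]
def crop(im,u0,v0,w,h,s,name):
    cv2.imwrite(name,cv2.resize(im[v0:v0+h,u0:u0+w,::-1],None,fx=s,fy=s,interpolation=cv2.INTER_CUBIC))
def save(n,tag):
    c=viewer.camera(n); np.save(f"{n}{tag}.npy",c,allow_pickle=True); return c
def load(n,tag): return np.load(f"{n}{tag}.npy",allow_pickle=True).item()
E
python3 - <<'E'
from h import *
a=save("top","1"); crop(a["image"],250,140,145,140,5,"pics/t1.png")
b=save("scene","1"); crop(b["image"],180,140,145,135,5,"pics/s1.png")
print(U(a,279,242,.132),U(a,341,205,.046),U(a,278,186,.122))
E
```

```text
[ 0.44364936 -0.03058725  0.132     ] [ 0.54282263 -0.20503181  0.046     ] [ 0.58762055 -0.03896977  0.122     ]
```

View pics/t1.png

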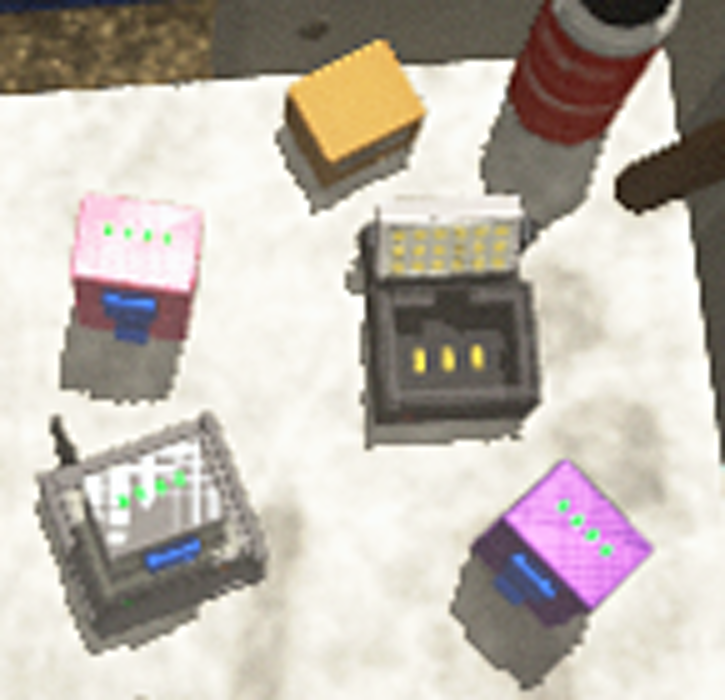

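View pics/s1.png

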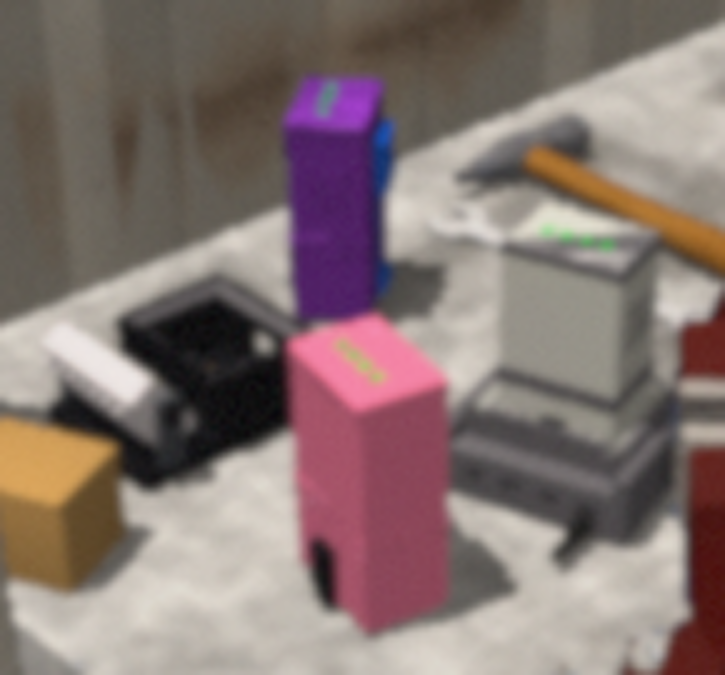

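Run:
```python
from h import *
a=load("top","1"); crop(a["image"],318,175,44,58,12,"pics/t2.png"); crop(a["image"],255,220,52,52,12,"pics/t3.png")
b=load("scene","1"); crop(b["image"],268,175,52,75,8,"pics/s3.png"); crop(b["image"],186,190,60,50,12,"pics/s2.png")
```

```text
(no output)
```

View pics/t2.png

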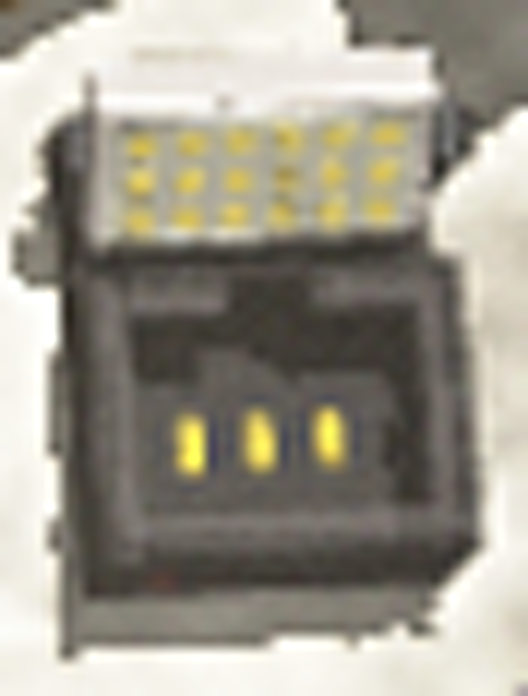

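View pics/t3.png

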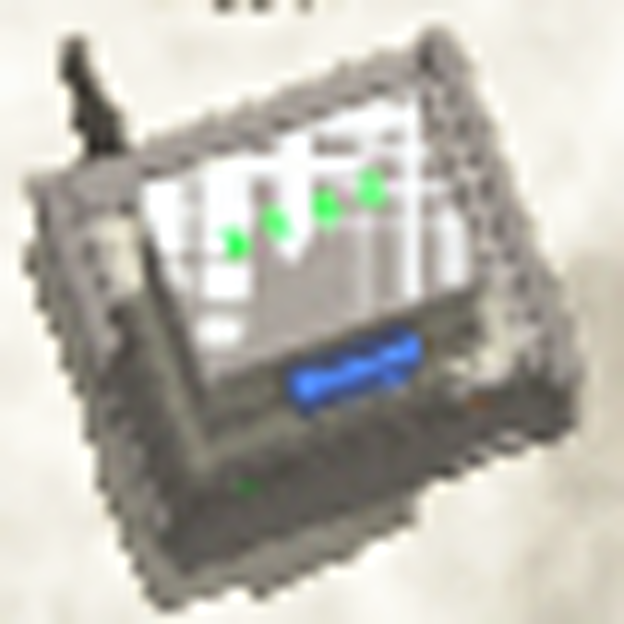

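View pics/s2.png

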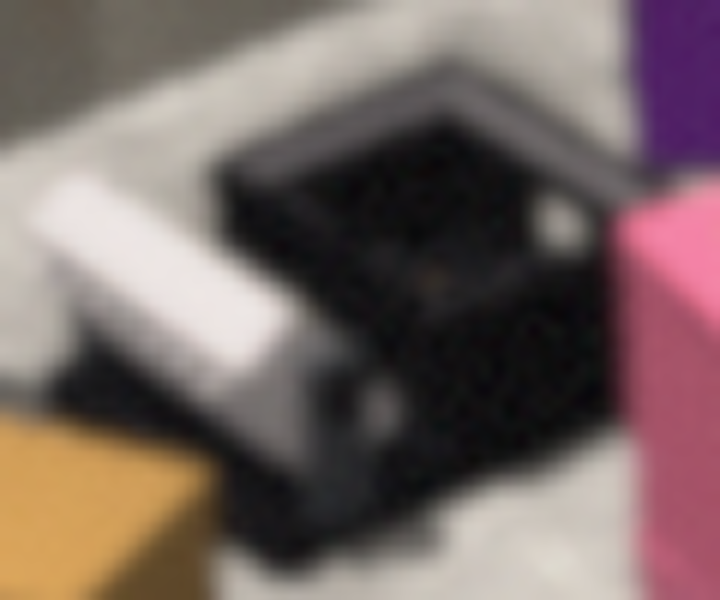

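View pics/s3.png

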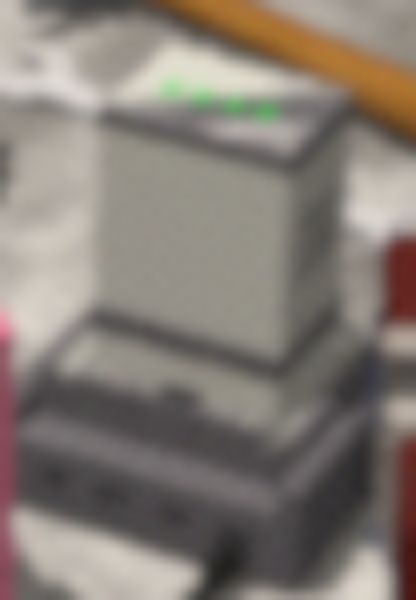

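```bash
cat > fit.py <<'E'
from h import *
from scipy.optimize import least_squares
a=load("top","1"); b=load("scene","1")
pk=lambda s,u,v,p:np.array([(p[0]+.5)/s-.5+u,(p[1]+.5)/s-.5+v])
def tr(p,L,z):
    x,y,t=p;t=np.radians(t);L=np.array(L,float)
    return np.c_[x+L[:,0]*np.cos(t)-L[:,1]*np.sin(t),y+L[:,0]*np.sin(t)+L[:,1]*np.cos(t),np.full(len(L),z)]
def fit(obs,p0,name):
    # obs: (cam, local, z, px)
    def r(p): return np.concatenate([(P(c,tr(p,[l],z))[0]-q) for c,l,z,q in obs])
    s=least_squares(r,p0,loss='soft_l1'); print(name,s.x.round(4),'\n',r(s.x).reshape(-1,2).round(2).tolist()); return s.x
X,Y=.022,.031
t3=lambda *p:pk(12,255,220,p); s3=lambda *p:pk(8,268,175,p); t2=lambda *p:pk(12,318,175,p); s2=lambda *p:pk(12,186,190,p)
T=[(a,(X,Y),.132,t3(143,185)),(a,(X,-Y),.132,t3(415,92)),(a,(-X,-Y),.132,t3(478,292)),(a,(-X,Y),.132,t3(205,385))]
S=[(b,(X,-Y),.132,s3(105,112)),(b,(X,Y),.132,s3(292,165)),(b,(-X,Y),.132,s3(350,95)),(b,(-X,-Y),.132,s3(165,50))]
p1=fit(T,[.44,-.03,20],'packT');fit(S,[.44,-.03,20],'packS');pp=fit(T+S,[.44,-.03,20],'pack')
X,Y=.034,.0435
T=[(a,(-X,Y),.046,t2(95,590)),(a,(-X,-Y),.046,t2(478,540)),(a,(X,-Y),.046,t2(460,262)),(a,(X,Y),.046,t2(72,280)),]
X,Y=.0235,.033
T=[(a,(X,Y),.041,t2(133,310)),(a,(X,-Y),.041,t2(418,300)),(a,(-X,-Y),.041,t2(432,510)),(a,(-X,Y),.041,t2(140,515))]
X,Y=.034,.0435
S=[(b,(-X,-Y),.046,s2(450,65)),(b,(X,-Y),.046,s2(222,165))]
lt=fit(T,[.54,-.2,0],'lampT');ll=fit(T+S,[.54,-.2,0],'lamp')
def draw(c,u,v,w,h,s,name,rects):
    im=cv2.resize(c["image"][v:v+h,u:u+w,::-1],None,fx=s,fy=s,interpolation=cv2.INTER_CUBIC)
    for p,X,Y,z,col in rects:
        q=(P(c,tr(p,[(X,Y),(X,-Y),(-X,-Y),(-X,Y)],z))-[u,v]+.5)*s-.5
        cv2.polylines(im,[q.round().astype(int)],True,col,1)
    cv2.imwrite(name,im)
R=[(pp,.022,.031,.132,(0,0,255)),(pp,.048,.051,.046,(0,255,0)),(pp,.048,.051,0,(255,255,0)),
 (ll,.034,.0435,.046,(0,0,255)),(ll,.0235,.033,.041,(0,255,0)),(ll,.0285,.038,.046,(255,0,255)),(ll,.0235,.033,.010,(255,255,0)),(ll,.034,.0435,.0,(0,255,255))]
draw(a,255,175,110,100,7,"pics/o_t.png",R); draw(b,190,165,130,90,6,"pics/o_s.png",R)
E
python3 fit.py
```

```text
packT [ 0.4498 -0.0345 14.0855] 
 [[-0.92, -0.07], [0.43, -0.24], [0.99, -0.01], [-0.46, 0.31]]
packS [ 0.4551 -0.031  16.8163] 
 [[-1.27, -0.05], [0.27, -0.21], [0.93, 0.27], [-0.16, -0.12]]
pack [ 0.4509 -0.034  15.0844] 
 [[-1.23, -0.23], [-0.03, -0.82], [0.82, -0.69], [-0.48, 0.04], [-0.98, -1.35], [0.06, -1.23], [1.22, -0.54], [0.57, -1.2]]
lampT [ 0.5341 -0.2046 -3.0218] 
 [[-0.34, 0.02], [0.25, 0.27], [0.16, -0.23], [-0.08, -0.06]]
lamp [ 0.5342 -0.2041 -2.1624] 
 [[-0.63, 0.17], [-0.06, 0.07], [0.1, -0.44], [-0.11, 0.09], [0.73, -0.94], [-1.78, -0.51]]
```

View pics/o_t.png

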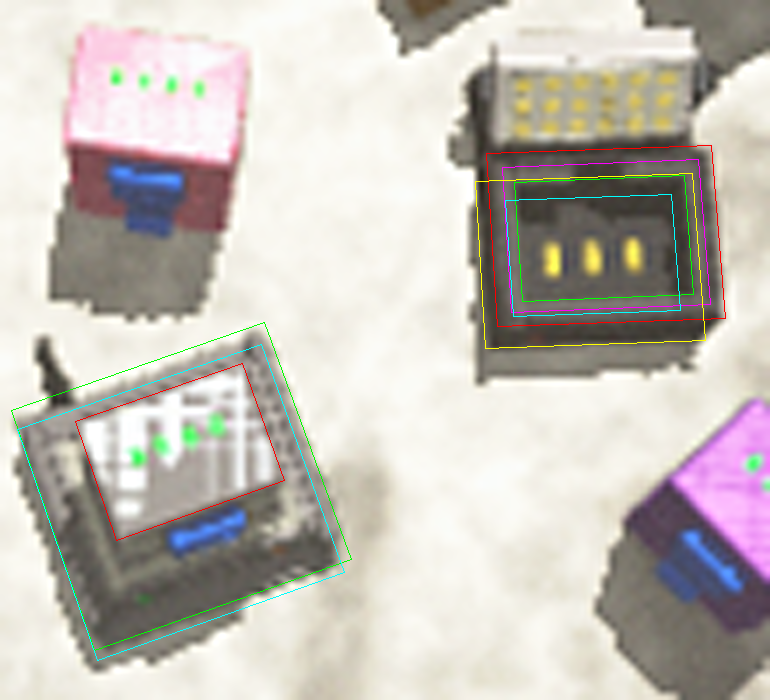

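View pics/o_s.png

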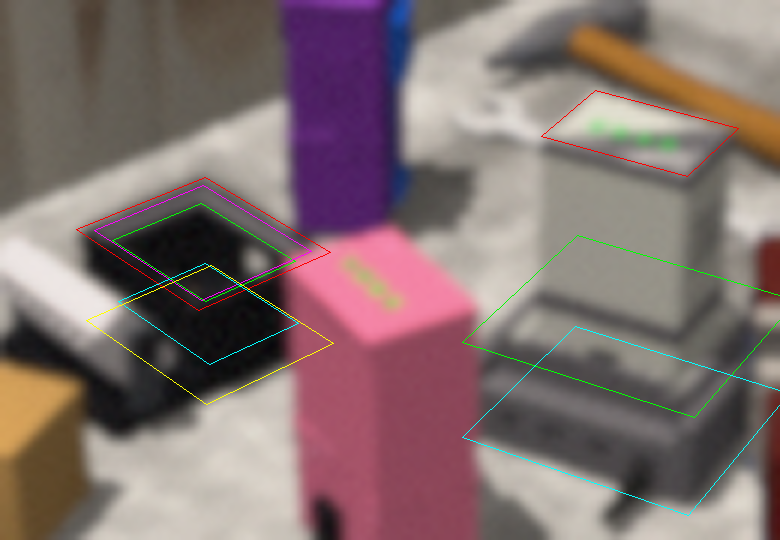

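```bash
cat > fit2.py <<'E'
import io,contextlib
from h import *
with contextlib.redirect_stdout(io.StringIO()):
    from fit import *
for z in(.132,.128):
  for cams in ('T','S','TS'):
    o=[]
    if 'T' in cams: o+=[(a,(1,1),t3(143,185)),(a,(1,-1),t3(415,92)),(a,(-1,-1),t3(478,292)),(a,(-1,1),t3(205,385))]
    if 'S' in cams: o+=[(b,(1,-1),s3(105,112)),(b,(1,1),s3(292,165)),(b,(-1,1),s3(350,95)),(b,(-1,-1),s3(165,50))]
    def r(p): return np.concatenate([P(c,tr(p[:3],[((.022-p[3])*l[0],(.031-p[3])*l[1])],z))[0]-q for c,l,q in o])
    s=least_squares(r,[.44,-.03,16,0],x_scale=[.01,.01,5,.003]);print(z,cams,s.x.round(4),r(s.x).round(2))
E
python3 fit2.py
```

```text
0.132 T [ 4.49800e-01 -3.45000e-02  1.39894e+01  1.10000e-03] [-0.33  0.21  0.15  0.36  0.38 -0.27 -0.19 -0.29]
0.132 S [ 4.55200e-01 -3.08000e-02  1.72991e+01  1.40000e-03] [-0.35 -0.06  0.13 -0.62  0.15  0.37  0.06  0.33]
0.132 TS [ 4.51100e-01 -3.39000e-02  1.52122e+01  1.10000e-03] [-0.68  0.02 -0.39 -0.31  0.18 -1.07 -0.2  -0.61 -0.31 -1.38 -0.16 -1.54
  0.54 -0.44  0.72 -0.85]
0.128 T [ 4.50400e-01 -3.45000e-02  1.39887e+01  1.00000e-03] [-0.33  0.2   0.14  0.35  0.37 -0.26 -0.18 -0.29]
0.128 S [ 4.49600e-01 -3.57000e-02  1.73496e+01  1.20000e-03] [-0.34 -0.04  0.13 -0.62  0.15  0.35  0.07  0.33]
0.128 TS [ 4.5030e-01 -3.4800e-02  1.5246e+01  1.1000e-03] [-0.26  0.55 -0.01  0.22  0.57 -0.55  0.23 -0.09 -0.42 -0.08 -0.31 -0.22
  0.38  0.84  0.6   0.41]
```

```bash
cat > y.py <<'E'
import io,contextlib
with contextlib.redirect_stdout(io.StringIO()):
    from fit import *
def ang(c,p,q,z):
    d=U(c,*q,z)-U(c,*p,z);return np.degrees(np.arctan2(d[1],d[0])).round(2),np.linalg.norm(d).round(4)
print('top +x edge y-dir', ang(a,t3(440,30),t3(38,185),.044))
print('pack +x edge',ang(a,t3(415,92),t3(143,185),.130),'pack -x',ang(a,t3(478,292),t3(205,385),.130), 'near bottom', ang(a,t3(575,435),t3(165,605),0.0))
print('sides x-dir',ang(a,t3(205,385),t3(143,185),.13),ang(a,t3(478,292),t3(415,92),.13),ang(a,t3(580,400),t3(440,30),.044),ang(a,t3(165,605),t3(30,260),0.02))
print('tab bottom',ang(a,t3(425,352),t3(295,395),.10))
print('LEDs',ang(a,t3(371,190),t3(237,243),.132))
print('scene',ang(b,s3(20,415),s3(275,490),.044),ang(b,s3(15,500),s3(290,590),.0),ang(b,s3(105,112),s3(292,165),.13), 'LED',ang(b,s3(175,88),s3(268,110),.13),'seam',ang(b,s3(100,315),s3(285,370),.06))
print('lamp near edge rim',ang(a,t2(480,540),t2(95,590),.02),'LED',ang(a,t2(390,210),t2(138,220),.05),ang(a,t2(385,132),t2(138,145),.055), 'inner -x',ang(a,t2(432,510),t2(140,515),.041),'inner+x',ang(a,t2(418,280),t2(120,290),.045),'contacts',ang(a,t2(328,437),t2(192,445),.011))
print('lamp left side x-dir',ang(a,t2(90,590),t2(70,280),.02),'scene left', ang(b,s2(450,65),s2(222,165),.046),'y',ang(b,s2(450,65),s2(640,180),.046))
E
python3 y.py
```

```text
top +x edge y-dir (np.float64(106.96), np.float64(0.0957))
pack +x edge (np.float64(104.7), np.float64(0.0589)) pack -x (np.float64(104.47), np.float64(0.0585)) near bottom (np.float64(108.03), np.float64(0.1007))
sides x-dir (np.float64(13.03), np.float64(0.0429)) (np.float64(12.62), np.float64(0.0431)) (np.float64(15.72), np.float64(0.0879)) (np.float64(17.43), np.float64(0.0831))
tab bottom (np.float64(103.93), np.float64(0.0286))
LEDs (np.float64(107.36), np.float64(0.0294))
scene (np.float64(107.74), np.float64(0.0813)) (np.float64(106.13), np.float64(0.0924)) (np.float64(104.56), np.float64(0.0596)) LED (np.float64(108.47), np.float64(0.0292)) seam (np.float64(106.04), np.float64(0.0608))
lamp near edge rim (np.float64(93.09), np.float64(0.0886)) LED (np.float64(87.92), np.float64(0.0568)) (np.float64(88.69), np.float64(0.0556)) inner -x (np.float64(86.59), np.float64(0.0653)) inner+x (np.float64(87.55), np.float64(0.0672)) contacts (np.float64(89.02), np.float64(0.0314))
lamp left side x-dir (np.float64(-2.07), np.float64(0.0726)) scene left (np.float64(0.07), np.float64(0.0617)) y (np.float64(87.91), np.float64(0.067))
```

Run:
```python
from h import *
from scipy.spatial.transform import Rotation as Ro
o=bot.get_obs();R=Ro.from_euler('xyz',o["tcp_rot"],degrees=True).as_matrix();print(R.round(3)); print(np.degrees(np.arctan2(R[1,1],R[0,1])),o["q"],o["ee_pos"],o["time"])
a=load("top","1")
for z in(.1,.15,.2):print(U(a,245,250,z),U(a,215,165,z),U(a,205,280,z))
```

```text
[[-0.     0.42   0.907]
 [-0.001  0.907 -0.42 ]
 [-1.    -0.001  0.   ]]
65.14520106849542 [ 6.51450513e+01  5.00074991e+00  1.00538272e+01  9.51003215e+01
 -7.50699281e-04  8.99998502e+01] [0.23113167 0.49894913 0.24785591] 0.2
[0.43455951 0.0556068  0.1       ] [0.66331185 0.1208614  0.1       ] [0.36806993 0.15833968 0.1       ]
[0.4282013 0.0518004 0.15     ] [0.64610122 0.1139592  0.15      ] [0.3648661  0.14965944 0.15      ]
[0.42184309 0.04799399 0.2       ] [0.62889059 0.107057   0.2       ] [0.36166228 0.1409792  0.2       ]
```

jog_arm(
  deltas=[
    {"z":40},
    {"z":80,"y":-10,"twist":-5},
    {"x":20,"y":-50,"z":90,"twist":-10},
    {"x":40,"y":-90,"z":90,"twist":-15},
    {"x":60,"y":-135,"z":90,"twist":-20},
    {"x":80,"y":-180,"z":90,"twist":-25},
    {"x":100,"y":-225,"z":90,"twist":-30},
    {"x":120,"y":-270,"z":90,"twist":-35},
    {"x":140,"y":-315,"z":90,"twist":-40},
    {"x":160,"y":-360,"z":90,"twist":-45},
  ],
)

```text
validation failed for argument at $.de...
```

jog_arm(
  deltas=[
    {"x":0,"y":0,"z":40,"twist":0,"fingers":1},
    {"x":0,"y":-10,"z":80,"twist":-5,"fingers":1},
    {"x":20,"y":-50,"z":90,"twist":-10,"fingers":1},
    {"x":40,"y":-90,"z":90,"twist":-15,"fingers":1},
    {"x":60,"y":-135,"z":90,"twist":-20,"fingers":1},
    {"x":80,"y":-180,"z":90,"twist":-25,"fingers":1},
    {"x":100,"y":-225,"z":90,"twist":-30,"fingers":1},
    {"x":120,"y":-270,"z":90,"twist":-35,"fingers":1},
    {"x":140,"y":-315,"z":90,"twist":-40,"fingers":1},
    {"x":160,"y":-360,"z":90,"twist":-45,"fingers":1},
  ],
)

```text
time: 1.2
ee_pos: [0.3914, 0.137, 0.3379]
tcp_rot: [-94.8, 90.0, -164.9]
wrist_force: [0.9, 0.7, -0.5]
opening: 0.0852
```

jog_arm(
  deltas=[
    {"x":15,"y":-40,"z":0,"twist":-1,"fingers":1},
    {"x":29,"y":-85,"z":0,"twist":-2,"fingers":1},
    {"x":44,"y":-130,"z":0,"twist":-3,"fingers":1},
    {"x":58,"y":-171,"z":0,"twist":-4,"fingers":1},
    {"x":58,"y":-171,"z":-30,"twist":-4,"fingers":1},
    {"x":58,"y":-171,"z":-60,"twist":-4,"fingers":1},
    {"x":58,"y":-171,"z":-90,"twist":-4,"fingers":1},
    {"x":58,"y":-171,"z":-120,"twist":-4,"fingers":1},
    {"x":58,"y":-171,"z":-120,"twist":-4,"fingers":1},
    {"x":58,"y":-171,"z":-120,"twist":-4,"fingers":1},
  ],
)

```text
time: 2.2
ee_pos: [0.4492, -0.0339, 0.2186]
tcp_rot: [-99.0, 90.0, -173.1]
wrist_force: [-0.0, -0.0, -0.3]
opening: 0.0851
```

Run:
```python
from h import *
print(bot.get_obs())
a=save("top","2"); crop(a["image"],230,150,140,110,5,"pics/t4.png")
b=save("scene","2"); crop(b["image"],200,110,140,135,5,"pics/s4.png")
```

```text
{'time': 2.2, 'q': array([-4.31862323e+00, -9.08688613e+00, -6.87808291e+00,  9.22380941e+01,
       -5.83008908e-03,  6.97223882e+01]), 'qd': array([ 0.09598821, -0.42341434,  2.40722765,  0.23301798,  0.06780225,
        0.11803644]), 'joint_efforts': array([-7.01180217e-02, -3.49378359e+01,  4.39525008e+01, -2.26914017e-01,
       -2.02181414e-03, -1.53539850e-05]), 'ee_pos': array([ 0.4491841 , -0.0339485 ,  0.21859622]), 'tcp_rot': array([ -99.02049842,   89.97013459, -173.0615084 ]), 'wrist_force': array([-0.01359513, -0.00454652, -0.25649536]), 'torque': array([ 0.01510213, -0.06765281,  0.00457659]), 'opening': 0.08506514649673175}
```

View pics/t4.png

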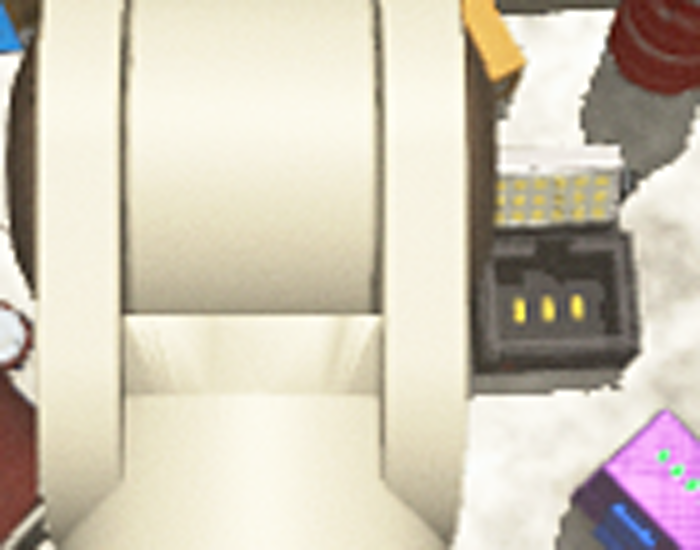

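View pics/s4.png

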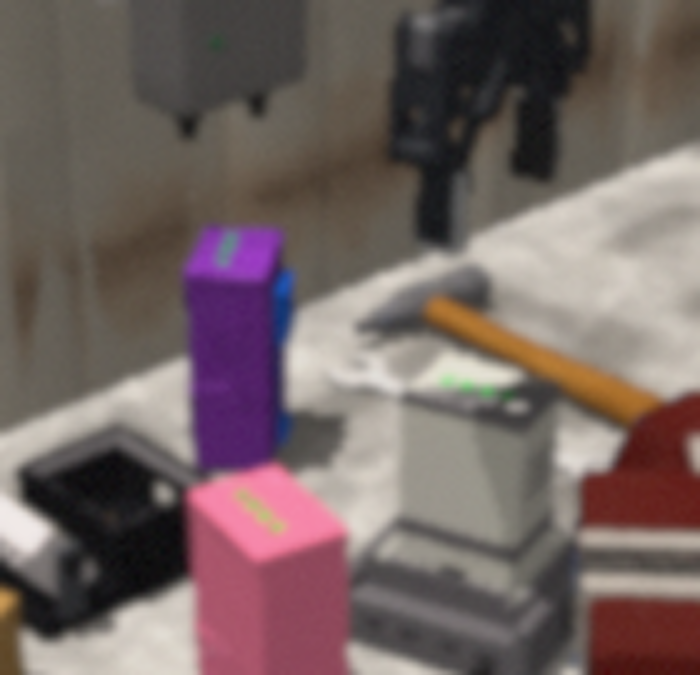

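jog_arm(
  deltas=[
    {"x":0,"y":0,"z":-15,"twist":0,"fingers":1},
    {"x":0,"y":0,"z":-30,"twist":0,"fingers":1},
    {"x":0,"y":0,"z":-45,"twist":0,"fingers":1},
    {"x":0,"y":0,"z":-60,"twist":0,"fingers":1},
    {"x":0,"y":0,"z":-75,"twist":0,"fingers":1},
    {"x":0,"y":0,"z":-90,"twist":0,"fingers":1},
    {"x":0,"y":0,"z":-105,"twist":0,"fingers":1},
    {"x":0,"y":0,"z":-115,"twist":0,"fingers":1},
    {"x":0,"y":0,"z":-121,"twist":0,"fingers":1},
    {"x":0,"y":0,"z":-121,"twist":0,"fingers":1},
  ],
)

```text
time: 3.3
ee_pos: [0.4497, -0.034, 0.0981]
tcp_rot: [65.3, 89.9, -8.8]
wrist_force: [-0.2, 0.1, 0.5]
opening: 0.0854
```

Run:
```python
from h import *
b=save("scene","3"); crop(b["image"],240,130,100,125,6,"pics/s5.png")
```

```text
(no output)
```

View pics/s5.png

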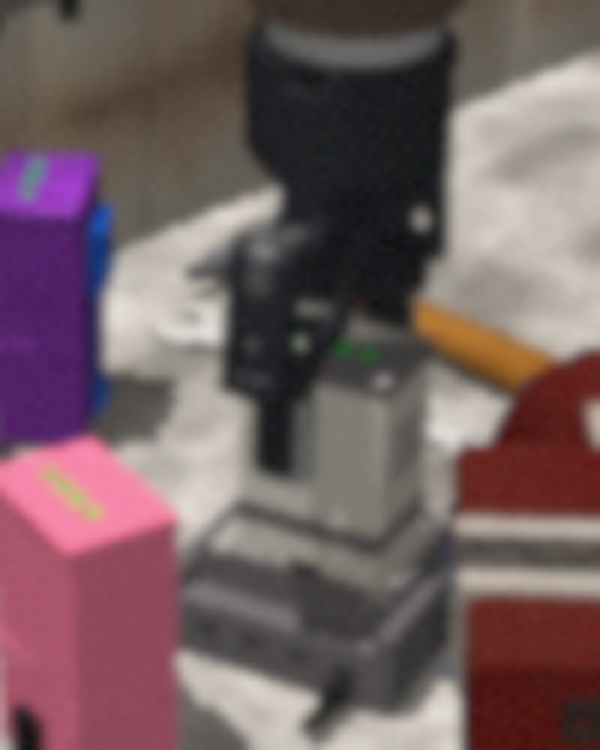

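jog_arm(
  deltas=[
    {"x":0,"y":0,"z":0,"twist":0,"fingers":0.75},
    {"x":0,"y":0,"z":0,"twist":0,"fingers":0.65},
    {"x":0,"y":0,"z":0,"twist":0,"fingers":0.55},
    {"x":0,"y":0,"z":0,"twist":0,"fingers":0.45},
    {"x":0,"y":0,"z":0,"twist":0,"fingers":0.35},
    {"x":0,"y":0,"z":0,"twist":0,"fingers":0.3},
    {"x":0,"y":0,"z":0,"twist":0,"fingers":0.3},
    {"x":0,"y":0,"z":0,"twist":0,"fingers":0.3},
  ],
  grip_force=60,
)

```text
time: 4.15
ee_pos: [0.4506, -0.034, 0.0997]
tcp_rot: [70.1, 89.8, -3.9]
wrist_force: [1.2, -0.1, 6.4]
opening: 0.0432
```

Run:
```python
from h import *
print(bot.get_obs())
```

```text
{'time': 4.15, 'q': array([-4.31166040e+00, -9.03038109e+00, -1.99603384e+01,  7.88453126e+01,
        1.62124538e-03,  6.97250071e+01]), 'qd': array([-0.02688811, -0.0594631 , -0.01323057,  0.0706788 ,  0.0026016 ,
       -0.05312757]), 'joint_efforts': array([-1.46760698e-01, -3.41758990e+01,  4.33000875e+01,  3.61345941e-01,
       -7.53617263e-02, -4.50736843e-04]), 'ee_pos': array([ 0.45063431, -0.03396799,  0.09967221]), 'tcp_rot': array([70.13834033, 89.77526404, -3.89832396]), 'wrist_force': array([ 1.19743526, -0.14786632,  6.42118366]), 'torque': array([ 0.03797167, -0.20542944,  0.00849706]), 'opening': 0.04320250632597634}
```

jog_arm(
  deltas=[
    {"x":0,"y":0,"z":2,"twist":0,"fingers":0.3},
    {"x":0,"y":0,"z":4,"twist":0,"fingers":0.3},
    {"x":0,"y":0,"z":6,"twist":0,"fingers":0.3},
    {"x":0,"y":0,"z":8,"twist":0,"fingers":0.3},
  ],
)

```text
time: 4.55
ee_pos: [0.4504, -0.034, 0.1074]
tcp_rot: [69.8, 89.8, -4.3]
wrist_force: [0.2, 0.0, -3.7]
opening: 0.0436
```

jog_arm(
  deltas=[
    {"x":0,"y":0,"z":10,"twist":0,"fingers":0.3},
    {"x":0,"y":0,"z":25,"twist":0,"fingers":0.3},
    {"x":0,"y":0,"z":40,"twist":0,"fingers":0.3},
    {"x":0,"y":0,"z":60,"twist":0,"fingers":0.3},
    {"x":0,"y":0,"z":80,"twist":0,"fingers":0.3},
    {"x":0,"y":0,"z":100,"twist":0,"fingers":0.3},
    {"x":0,"y":0,"z":120,"twist":0,"fingers":0.3},
    {"x":0,"y":0,"z":130,"twist":0,"fingers":0.3},
    {"x":0,"y":0,"z":130,"twist":0,"fingers":0.3},
    {"x":0,"y":0,"z":130,"twist":0,"fingers":0.3},
  ],
)

```text
time: 5.55
ee_pos: [0.4503, -0.034, 0.2371]
tcp_rot: [69.5, 89.8, -4.5]
wrist_force: [0.8, -0.1, -5.2]
opening: 0.0431
```

Run:
```python
from h import *
a=load("top","1")
print([U(a,250+u/5,140+v/5,.122).round(3)[:2] for u,v in((565,460),(652,548),(590,608),(510,520))])
b=save("scene","4"); crop(b["image"],240,90,100,145,5,"pics/s6.png")
```

```text
[array([ 0.454, -0.239]), array([ 0.407, -0.277]), array([ 0.381, -0.243]), array([ 0.426, -0.209])]
```

View pics/s6.png

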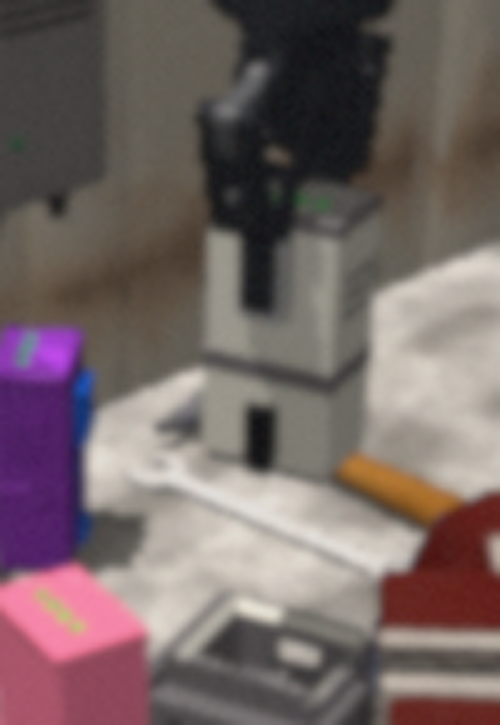

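Run:
```python
from h import *
b=load("scene","4"); crop(b["image"],277,130,42,60,12,"pics/s7.png")
o=bot.get_obs();print(o["ee_pos"],o["tcp_rot"])
# overlay predicted with dy
from scipy.spatial.transform import Rotation as Ro
im=cv2.imread("pics/s7.png")
yaw=16.; t=np.radians(yaw); tc=o["ee_pos"]; 
def W(l): 
    c,s=np.cos(t),np.sin(t); return np.array([tc[0]+c*l[0]-s*l[1],tc[1]+s*l[0]+c*l[1],l[2]])
zb=tc[2]-.0897+0.0  # underside: at grasp TCP .0997, floor .010
def line(pts,col):
    q=(P(b,[W(p) for p in pts])-[277,130]+.5)*12-.5; cv2.polylines(im,[q.round().astype(int)],True,col,1)
x0=.0005
line([(x0+.022,.031,zb),(x0+.022,-.031,zb),(x0+.022,-.031,zb+.122),(x0+.022,.031,zb+.122)],(0,0,255))
line([(x0+.022,.031,zb),(x0-.022,.031,zb),(x0-.022,.031,zb+.122),(x0+.022,.031,zb+.122)],(0,0,255))
line([(x0+.028,.005,zb+.002),(x0+.028,-.005,zb+.002),(x0+.028,-.007,zb+.034),(x0+.028,.007,zb+.034)],(0,255,0))
line([(.022,.011,tc[2]-.017),(.022,-.011,tc[2]-.017),(.022,-.011,tc[2]+.02),(.022,.011,tc[2]+.02)],(255,0,0))
line([(.036,.011,tc[2]-.017),(.036,-.011,tc[2]-.017),(.036,-.011,tc[2]+.02),(.036,.011,tc[2]+.02)],(255,255,0))
cv2.imwrite("pics/s7o.png",im)
```

```text
[ 0.45013408 -0.03394715  0.23666108] [70.6933634  89.88848251 -3.34352707]
```

View pics/s7.png

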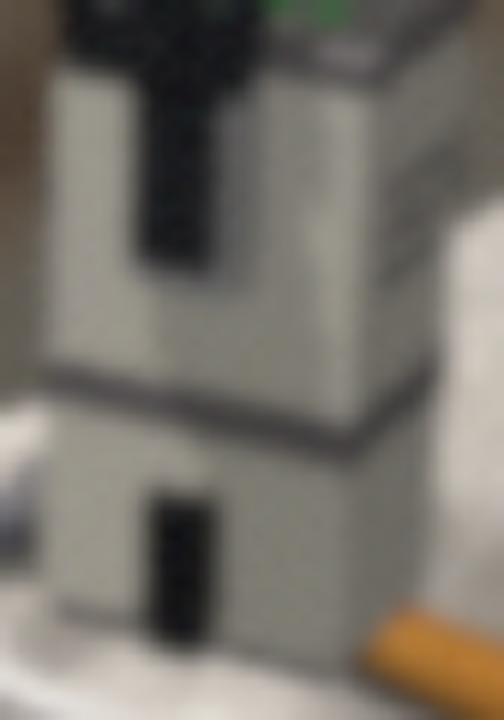

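View pics/s7o.png

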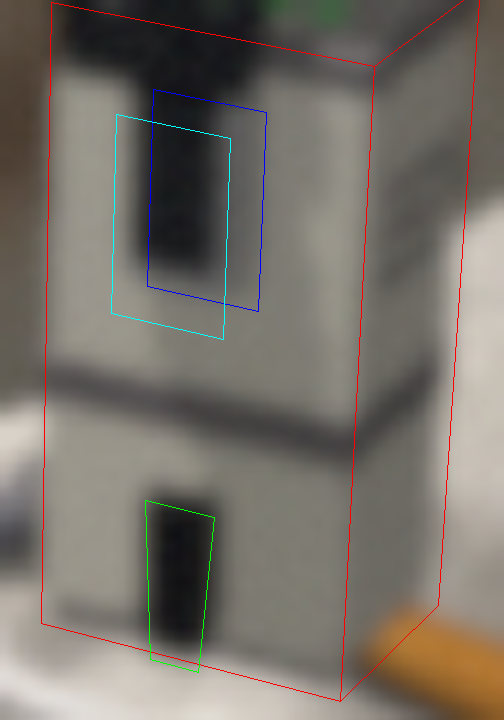

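```bash
cat > l.py <<'E'
import io,contextlib
with contextlib.redirect_stdout(io.StringIO()):
    from fit import *
print('contacts ctr',U(a,*t2(260,440),.0115))
print('slot top ctr',U(a,*t2(270,285),.046))
print('slot expected', tr([.534,-.204,-2],[(.030,0)],.046))
for n,l in dict(inner_corners=[((.0235,.033),.041,t2(133,310)),((.0235,-.033),.041,t2(418,300)),((-.0235,-.033),.041,t2(432,510)),((-.0235,.033),.041,t2(140,515))]).items():
    print(np.mean([U(a,*q,z) for _,z,q in l],0))
# scene
print('scene inner far corner',U(b,*s2(450,110),.041),'expected',tr([.534,-.204,-2],[(-.0235,-.033)],.041))
print('scene outer far',U(b,*s2(450,65),.046),'expected',tr([.534,-.204,-2],[(-.034,-.0435)],.046))
print('scene outer left',U(b,*s2(222,165),.046),'expected',tr([.534,-.204,-2],[(.034,-.0435)],.046))
print('scene +y bottom pts',U(b,*s2(620,425),.0),U(b,*s2(300,570),.0),'expected',tr([.534,-.204,-2],[(-.0,.0435),(.08,.0435)],0))
E
python3 l.py
```

```text
contacts ctr [ 0.53322433 -0.20381709  0.0115    ]
slot top ctr [ 0.56151084 -0.20445346  0.046     ]
slot expected [[ 0.56398172 -0.20504698  0.046     ]]
[ 0.53411281 -0.20461199  0.041     ]
scene inner far corner [ 0.51041163 -0.23515744  0.041     ] expected [[ 0.50936263 -0.23615976  0.041     ]]
scene outer far [ 0.5031508  -0.24371894  0.046     ] expected [[ 0.49850258 -0.24628692  0.046     ]]
scene outer left [ 0.56484551 -0.24364636  0.046     ] expected [[ 0.56646116 -0.24866008  0.046     ]]
scene +y bottom pts [ 0.52602299 -0.16242904  0.        ] [ 0.60644031 -0.16766447  0.        ] expected [[ 0.53551813 -0.1605265   0.        ]
 [ 0.61546939 -0.16331846  0.        ]]
```

jog_arm(
  deltas=[
    {"x":5,"y":-10,"z":0,"twist":-1,"fingers":0.3},
    {"x":15,"y":-30,"z":0,"twist":-3,"fingers":0.3},
    {"x":29,"y":-60,"z":0,"twist":-6,"fingers":0.3},
    {"x":44,"y":-90,"z":0,"twist":-10,"fingers":0.3},
    {"x":60,"y":-122,"z":0,"twist":-14,"fingers":0.3},
    {"x":74,"y":-150,"z":0,"twist":-16.5,"fingers":0.3},
    {"x":81,"y":-165,"z":0,"twist":-18,"fingers":0.3},
    {"x":83.4,"y":-170,"z":0,"twist":-18.3,"fingers":0.3},
    {"x":83.4,"y":-170,"z":0,"twist":-18.3,"fingers":0.3},
    {"x":83.4,"y":-170,"z":0,"twist":-18.3,"fingers":0.3},
  ],
)

```text
time: 6.6
ee_pos: [0.5332, -0.2035, 0.2363]
tcp_rot: [79.1, 89.9, -13.2]
wrist_force: [0.6, -0.2, -4.1]
opening: 0.0434
```

Run:
```python
from h import *
o=bot.get_obs(); print(o["ee_pos"],o["tcp_rot"],o["q"],o["wrist_force"])
b=save("scene","5"); crop(b["image"],180,90,110,150,5,"pics/s8.png")
b=save("top","5"); crop(b["image"],270,120,120,120,5,"pics/t8.png")
```

```text
[ 0.53317699 -0.20353214  0.23632286] [ 79.11031398  89.93951252 -13.19616451] [-2.08973958e+01  7.55727928e+00  1.15539362e+01  9.39367151e+01
  8.10577378e-03  7.14090869e+01] [ 0.61795205 -0.21684892 -4.14191017]
```

View pics/s8.png

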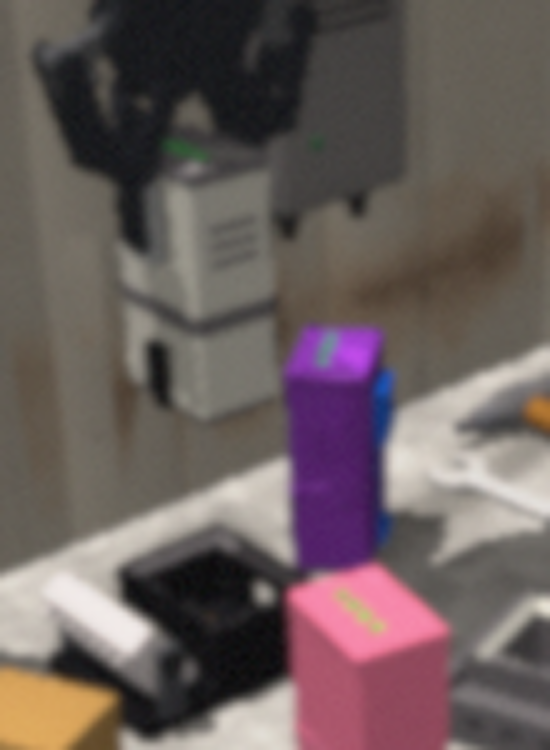

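View pics/t8.png

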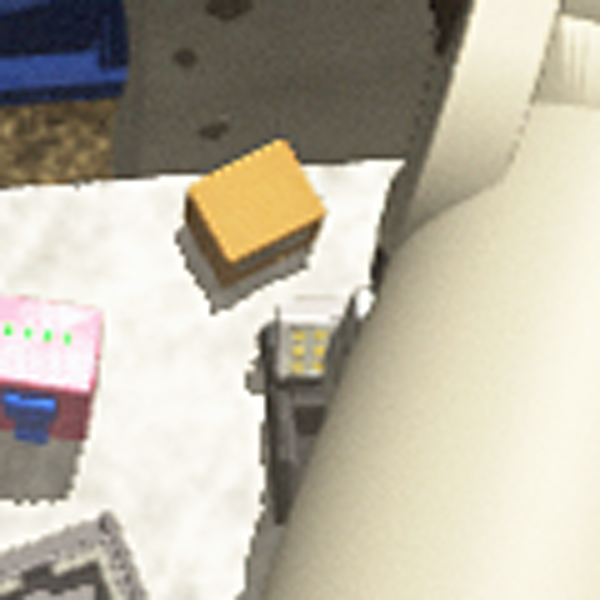

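jog_arm(
  deltas=[
    {"x":0,"y":0,"z":-10,"twist":0,"fingers":0.3},
    {"x":0,"y":0,"z":-25,"twist":0,"fingers":0.3},
    {"x":0,"y":0,"z":-40,"twist":0,"fingers":0.3},
    {"x":0,"y":0,"z":-55,"twist":0,"fingers":0.3},
    {"x":0,"y":0,"z":-68,"twist":0,"fingers":0.3},
    {"x":0,"y":0,"z":-78,"twist":0,"fingers":0.3},
    {"x":0,"y":0,"z":-84,"twist":0,"fingers":0.3},
    {"x":0,"y":0,"z":-86,"twist":0,"fingers":0.3},
    {"x":0,"y":0,"z":-86,"twist":0,"fingers":0.3},
    {"x":0,"y":0,"z":-86,"twist":0,"fingers":0.3},
  ],
)

```text
time: 7.7
ee_pos: [0.5336, -0.2033, 0.1515]
tcp_rot: [72.7, 89.8, -19.6]
wrist_force: [0.3, -0.4, -4.0]
opening: 0.0434
```

Run:
```python
from h import *
o=bot.get_obs(); print(o["ee_pos"],o["tcp_rot"],o["wrist_force"])
b=save("scene","6"); crop(b["image"],185,140,70,90,8,"pics/s9.png")
tc=o["ee_pos"]
im=cv2.imread("pics/s9.png")
t=np.radians(-2.3);zb=tc[2]-.0897
def W(l,o=tc): 
    c,s=np.cos(t),np.sin(t); return np.array([o[0]+c*l[0]-s*l[1],o[1]+s*l[0]+c*l[1],l[2]])
def line(pts,col,o=tc):
    q=(P(b,[W(p,o) for p in pts])-[185,140]+.5)*8-.5; cv2.polylines(im,[q.round().astype(int)],True,col,1)
x0=.0005
line([(x0+.022,.031,zb),(x0+.022,-.031,zb),(x0+.022,-.031,zb+.122),(x0+.022,.031,zb+.122)],(0,0,255))
line([(x0+.022,.031,zb),(x0-.022,.031,zb),(x0-.022,.031,zb+.122),(x0+.022,.031,zb+.122)],(0,0,255))
line([(x0+.028,.005,zb+.002),(x0+.028,-.005,zb+.002),(x0+.028,-.007,zb+.034),(x0+.028,.007,zb+.034)],(0,255,0))
L=np.array([.534,-.204])
X,Y=.034,.0435
line([(X,Y,.046),(X,-Y,.046),(-X,-Y,.046),(-X,Y,.046)],(255,255,0),L)
cv2.imwrite("pics/s9o.png",im)
```

```text
[ 0.53356978 -0.20333353  0.15147463] [ 72.71535396  89.82781166 -19.56007121] [ 0.28694576 -0.37461522 -3.99750875]
```

View pics/s9.png

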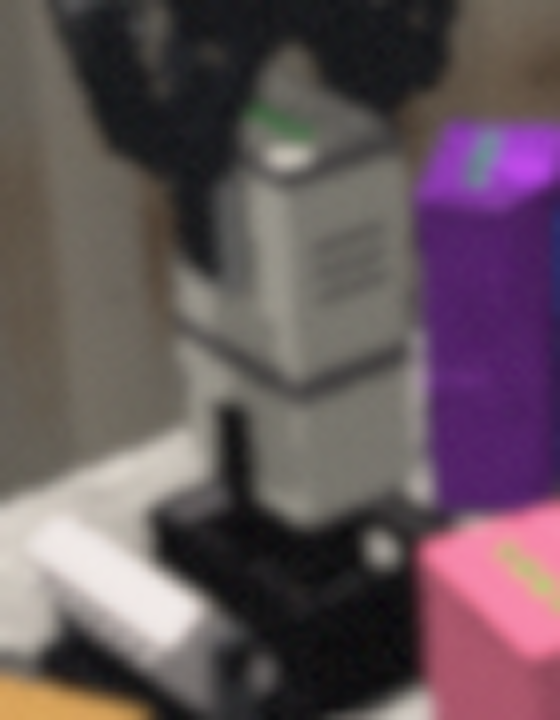

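View pics/s9o.png

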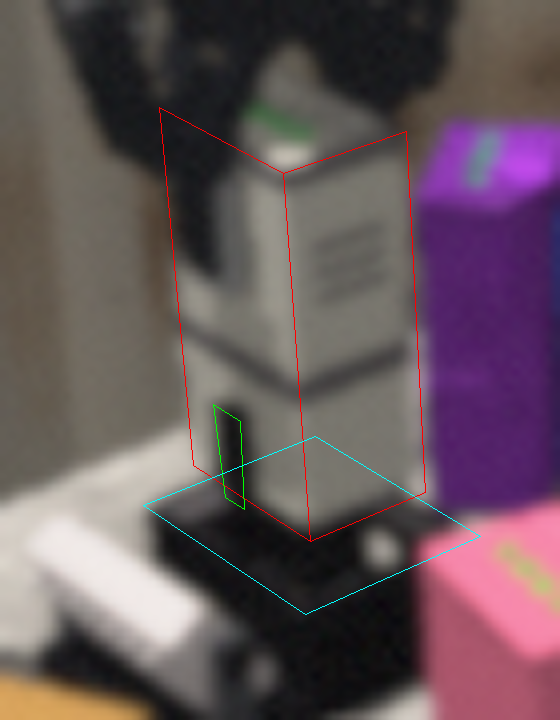

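jog_arm(
  deltas=[
    {"x":0,"y":-0.7,"z":-3,"twist":0,"fingers":0.3},
    {"x":0,"y":-0.7,"z":-6,"twist":0,"fingers":0.3},
    {"x":0,"y":-0.7,"z":-9,"twist":0,"fingers":0.3},
    {"x":0,"y":-0.7,"z":-12,"twist":0,"fingers":0.3},
    {"x":0,"y":-0.7,"z":-15,"twist":0,"fingers":0.3},
    {"x":0,"y":-0.7,"z":-18,"twist":0,"fingers":0.3},
    {"x":0,"y":-0.7,"z":-21,"twist":0,"fingers":0.3},
    {"x":0,"y":-0.7,"z":-22,"twist":0,"fingers":0.3},
  ],
)

```text
time: 8.55
ee_pos: [0.5334, -0.204, 0.129]
tcp_rot: [73.0, 89.9, -19.2]
wrist_force: [-0.0, -0.4, -4.6]
opening: 0.0435
```

jog_arm(
  deltas=[
    {"x":0,"y":0,"z":-2,"twist":0,"fingers":0.3},
    {"x":0,"y":0,"z":-4,"twist":0,"fingers":0.3},
    {"x":0,"y":0,"z":-6,"twist":0,"fingers":0.3},
    {"x":0,"y":0,"z":-8,"twist":0,"fingers":0.3},
    {"x":0,"y":0,"z":-10,"twist":0,"fingers":0.3},
    {"x":0,"y":0,"z":-12,"twist":0,"fingers":0.3},
  ],
)

```text
time: 9.15
ee_pos: [0.5334, -0.204, 0.1168]
tcp_rot: [72.6, 89.9, -19.6]
wrist_force: [-0.2, 0.1, -5.2]
opening: 0.0436
```

jog_arm(
  deltas=[
    {"x":0,"y":0,"z":-2,"twist":0,"fingers":0.3},
    {"x":0,"y":0,"z":-4,"twist":0,"fingers":0.3},
    {"x":0,"y":0,"z":-6,"twist":0,"fingers":0.3},
    {"x":0,"y":0,"z":-8,"twist":0,"fingers":0.3},
    {"x":0,"y":0,"z":-10,"twist":0,"fingers":0.3},
    {"x":0,"y":0,"z":-12,"twist":0,"fingers":0.3},
    {"x":0,"y":0,"z":-14,"twist":0,"fingers":0.3},
  ],
)

```text
time: 9.85
ee_pos: [0.5334, -0.204, 0.1027]
tcp_rot: [73.2, 89.9, -19.1]
wrist_force: [1.0, 0.5, -3.4]
opening: 0.0436
```

jog_arm(
  deltas=[
    {"x":0,"y":0,"z":-1,"twist":0,"fingers":0.3},
    {"x":0,"y":0,"z":-2,"twist":0,"fingers":0.3},
    {"x":0,"y":0,"z":-3,"twist":0,"fingers":0.3},
    {"x":0,"y":0,"z":-3.5,"twist":0,"fingers":0.3},
  ],
)

```text
time: 10.25
ee_pos: [0.5335, -0.204, 0.0997]
tcp_rot: [72.2, 89.8, -20.1]
wrist_force: [-1.8, 0.7, 3.7]
opening: 0.0432
```

jog_arm(
  deltas=[
    {"x":0,"y":0,"z":-1,"twist":0,"fingers":0.3},
    {"x":0,"y":0,"z":-2,"twist":0,"fingers":0.3},
    {"x":0,"y":0,"z":-2,"twist":0,"fingers":0.3},
  ],
)

```text
time: 10.55
ee_pos: [0.5335, -0.204, 0.0997]
tcp_rot: [70.6, 89.7, -21.7]
wrist_force: [-5.3, 2.6, 12.4]
opening: 0.0435
```

jog_arm(
  deltas=[
    {"x":0,"y":0,"z":0,"twist":0,"fingers":0.9},
    {"x":0,"y":0,"z":0,"twist":0,"fingers":0.9},
    {"x":0,"y":0,"z":0,"twist":0,"fingers":0.9},
    {"x":0,"y":0,"z":0,"twist":0,"fingers":0.9},
    {"x":0,"y":0,"z":0,"twist":0,"fingers":0.9},
    {"x":0,"y":0,"z":0,"twist":0,"fingers":0.9},
  ],
)

```text
time: 11.15
ee_pos: [0.5335, -0.204, 0.0996]
tcp_rot: [71.4, 89.8, -20.9]
wrist_force: [0.2, -1.1, -0.4]
opening: 0.0772
```

Run:
```python
from h import *
o=bot.get_obs(); print(o["ee_pos"],o["opening"],o["wrist_force"])
b=save("scene","7"); crop(b["image"],185,130,80,100,7,"pics/s10.png")
```

```text
[ 0.53353888 -0.20402637  0.0995605 ] 0.07722696283548593 [ 0.2418185  -1.06355925 -0.40542891]
```

View pics/s10.png

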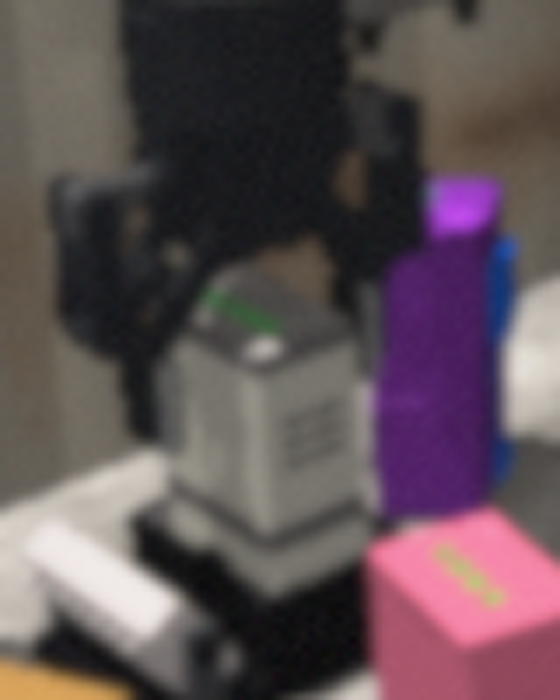

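jog_arm(
  deltas=[
    {"x":0,"y":0,"z":5,"twist":0,"fingers":0.9},
    {"x":0,"y":0,"z":20,"twist":0,"fingers":0.9},
    {"x":0,"y":0,"z":40,"twist":0,"fingers":0.9},
    {"x":0,"y":0,"z":65,"twist":0,"fingers":0.9},
    {"x":0,"y":0,"z":90,"twist":0,"fingers":0.9},
    {"x":0,"y":0,"z":120,"twist":0,"fingers":0.9},
    {"x":0,"y":0,"z":150,"twist":0,"fingers":0.9},
    {"x":0,"y":0,"z":180,"twist":0,"fingers":0.9},
    {"x":-30,"y":30,"z":200,"twist":0,"fingers":0.9},
    {"x":-60,"y":65,"z":200,"twist":0,"fingers":0.9},
  ],
)

```text
time: 12.2
ee_pos: [0.4736, -0.1391, 0.3029]
tcp_rot: [73.4, 89.5, -18.9]
wrist_force: [-0.4, 0.8, 0.8]
opening: 0.0766
```

jog_arm(
  deltas=[
    {"x":-30,"y":40,"z":0,"twist":0,"fingers":0.9},
    {"x":-60,"y":80,"z":0,"twist":0,"fingers":0.9},
    {"x":-90,"y":120,"z":0,"twist":0,"fingers":0.9},
    {"x":-110,"y":160,"z":0,"twist":0,"fingers":0.9},
    {"x":-130,"y":200,"z":0,"twist":0,"fingers":0.9},
    {"x":-150,"y":240,"z":0,"twist":0,"fingers":0.9},
    {"x":-170,"y":280,"z":0,"twist":0,"fingers":0.9},
    {"x":-170,"y":280,"z":0,"twist":0,"fingers":0.9},
    {"x":-170,"y":280,"z":0,"twist":0,"fingers":0.9},
  ],
)

```text
time: 13.1
ee_pos: [0.3031, 0.1416, 0.3041]
tcp_rot: [79.6, 89.5, -12.5]
wrist_force: [-0.1, -0.4, -0.6]
opening: 0.0767
```

Run:
```python
from h import *
o=bot.get_obs(); print(o["time"],o["ee_pos"],o["opening"],o["wrist_force"])
a=save("top","8"); crop(a["image"],250,140,145,140,5,"pics/t11.png");crop(a["image"],315,165,50,65,10,"pics/t12.png")
b=save("scene","8"); crop(b["image"],180,140,145,135,5,"pics/s11.png")
```

```text
13.1 [0.30306819 0.14163523 0.30405675] 0.0767156964714383 [-0.1047926  -0.42396047 -0.56502353]
```

View pics/t11.png

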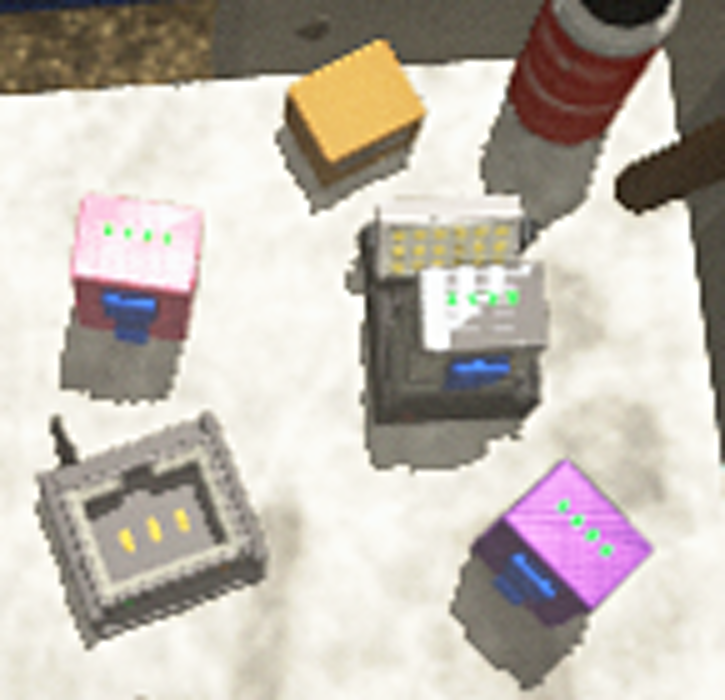

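View pics/t12.png

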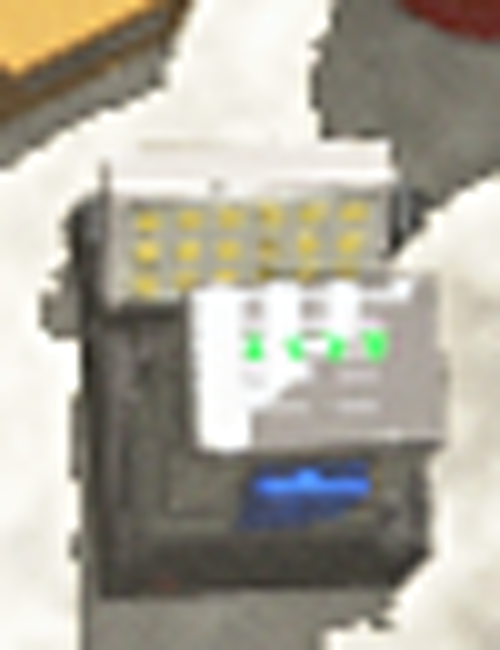

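View pics/s11.png

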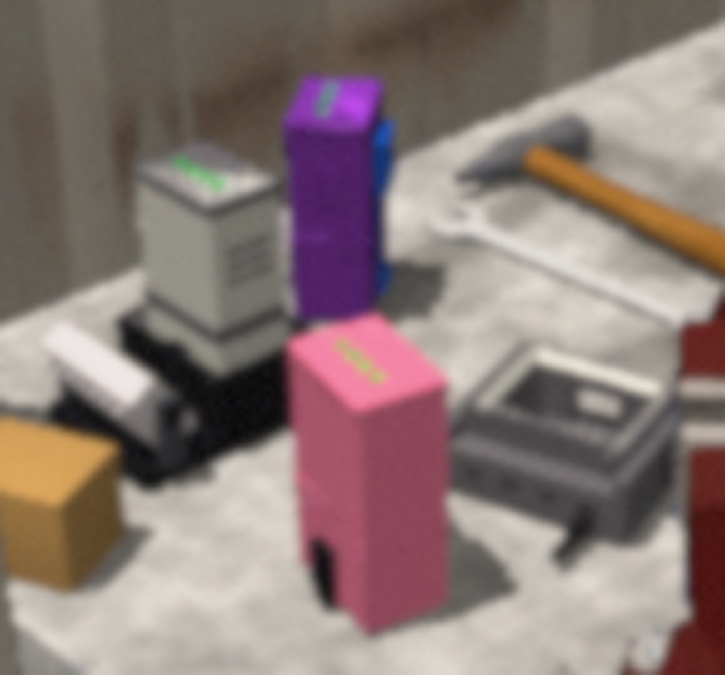

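```bash
cat > c.py <<'E'
import io,contextlib
with contextlib.redirect_stdout(io.StringIO()):
    from fit import *
c=load("top","8"); g=lambda q:((q-[315,165]+.5)*10-.5).round()
p=[.534,-.204,-2.3]
print('top corners',g(P(c,tr(p,[(.022,.031),(.022,-.031),(-.022,-.031),(-.022,.031)],.132))).tolist())
for x in(-.03,-.023): print(x,'button top',g(P(c,tr(p,[(x,.014),(x,-.014)],.116))).tolist(),'bottom',g(P(c,tr(p,[(x,.014),(x,-.014)],.082))).tolist())
E
python3 c.py
```

```text
top corners [[182.0, 280.0], [430.0, 272.0], [443.0, 443.0], [193.0, 452.0]]
-0.03 button top [[255.0, 495.0], [367.0, 491.0]] bottom [[237.0, 522.0], [345.0, 518.0]]
-0.023 button top [[253.0, 467.0], [365.0, 463.0]] bottom [[235.0, 495.0], [343.0, 491.0]]
```

```bash
python3 -c "
from h import *
print(ticket.job_done())"
```

```text
the job is handed in; nothing more can be done
None
```

The battery pack is now in the flood lamp's bay, with the key rib in its slot, fully home and latched. I pressed its tab with the fingers, lifted it straight up out of the charger, fitted it, let go and backed the arm well clear. The job was handed in at about 13 s of the 51 s allowed.

- **Lift:** once the pack was clear of the charger, the wrist force read only its weight, about 4 N, so the latch did not catch.
- **Seating:** the pack went into the lamp with no side load. It stopped at a tool height of 0.0997 m, the same as when it stood in the charger, and did not sink further under about 12 N of downward push.
- **Latch:** I checked this only in the pictures, not by pulling on the pack. In the last top view the pack's top corners are within about 1 pixel of the computed home pose. The blue button's edges match the sprung-out position, not the pressed one.
- **Other objects:** the carton, spray can, pink and purple packs, charger and lamp look unmoved. I did not check the grease jar and bolt tray closely afterwards. The gripper passed no nearer than about 0.3 m above the bench on that side.
- **Disagreements:** the two cameras differed by about 3 degrees on the pack's turn and a few mm on its position, so I used values between them. The gripper opening read about 43 mm where 45 mm was expected for the pack with its tab pressed.

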